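# Clamp the code scanner back on its ball stand

## Task

Put the order-code scanner back on its ball stand: raise its orange clamp handle all the way while it is still in the parking tray, lower it over the brass ball with the handle still up and push it down until it sits flat on the stand's rubber-faced disc, then press the handle fully down so it locks. Push firmly but never with more than about 25 N, let go at the end, and do not disturb the drink, the sauce bottle and the carton.

Things in the scene. Friction and masses are not known exactly. Their poses are not given: they have to be found in the camera images.
- scanner: Loose scanner head, 0.55 to 0.8 kg, upright in the tray at the start. Origin: underside centre of its white coupler block, on the socket's axis; z up, +x to the hinge and handle, -x to the black reader nose. Nose: x -78 to -30, y +-29, z 0 to 46 mm. Foot rails: x 30 to 86, |y| 9 to 17, z 0 to 12 mm; hinge lugs on them x 47 to 63, top z 96 mm. Centre of mass near x 5, z 36 mm.
- block (a point): Middle of the white coupler block, 30 mm above the scanner's origin; axes as the scanner's. The block is 60 mm long (x), 46 mm wide (y, flat parallel sides: grip here) and 60 mm tall.
- socket (a point): Mouth of the ball socket, at the scanner's origin: a 33 x 33 mm hole from below, 53 mm deep, for the 30 mm ball. Sprung rollers in its y walls: its own weight leaves it hung up about 15 mm above home; 10 to 14 N more pushes it past them (hardest 10 to 13 mm above home), then it snaps down onto the disc and force rises steeply: home, ball centre 36 mm above the underside.
- handle (a joint): Clamp handle, rad: 0 = fully down (level, along scanner +x, locked), grows as raised, stop at 1.4 (almost upright). Hinge along scanner y at x 55, z 90 mm. Stays where left (friction 0.05 N m). A toe on its lower arm swings under the ball as it goes down: if the scanner is not home the toe hits the ball and the handle stops short at 0.05 to 0.15; with the handle down the ball cannot enter.
- handle_grip (a point): Centre of the handle's orange ball knob, 24 mm across, 74 mm from the hinge: it spins freely about scanner y, so pinched along scanner y it lets the handle swing while the gripper keeps its attitude. Between knob and hinge the bar is steel, 12 mm wide and 10 mm thick. On pushing down at the knob the scanner stays flat up to about 10 N.
- stand: Fixed ball stand, on one vertical axis: base 124 mm across, column, disc 160 mm across and 9 mm thick with a black rubber face that yields 0.5 mm at 15 N, 30 mm brass ball on a thin neck. Origin: on the axis at counter level. The column telescopes: the disc's upper face is 60 to 84 mm above the counter, different each time, not measured. Ball centre 36 mm, ball top 51 mm above that face.
- tray: Fixed grey parking tray, 180 x 72 mm, floor 6 mm and rim 12 mm above the counter. The scanner's underside rests on its floor. Origin: counter level, under the parked scanner's origin within 2 mm.
- drink: Bystander: lidded drink cup, 86 mm across, 122 mm tall (straw to 172 mm). Origin at the centre of its foot.
- sauce: Bystander: yellow sauce bottle, 54 mm across, 130 mm tall. Origin at the centre of its foot.
- carton: Bystander: cardboard carton 90 x 70 x 100 mm. Origin at the centre of its underside.
Not all that is in view belongs to the job. Of the things that look like the scanner, the larger one is meant.

How it is judged:
By the outcome, as a careful person would: the job done as asked, in the order asked, and still so for the second after the job is handed in, with the robot touching nothing.
It also fails if it takes over 72 s, if anything falls off the work surface, if the arm or the gripper's body presses on something with over 40 N, if the wrist force passes 120 N, or if a joint passes its speed limit or range.

## Robot

A 6-joint arm with a two-finger parallel gripper is mounted at the origin on the work surface. World frame = base frame: x ahead of the robot, y to its left, z up, the work surface at z = 0. Lengths are in m, angles in rad, forces in N, time in s.
With the tool pointing down it reaches from about 0.375 to 0.975 m from the base axis. Payload 3.8 kg.
Tool frame: the origin (TCP) lies midway between the tips of the shut fingers; the grasp point (between the pads) lies 19 mm behind it; x points along the fingers, y is the direction in which the jaws open and shut, and the axes are right-handed (so a half turn about x gives the same grasp; the last joint's range is limited). The gripper opens to 88 mm and grips with 3 to 60 N. Pads are 18 mm wide; open, the fingers measure 123 mm over their backs; the gripper's body (75 mm by 187 mm) begins 45 mm behind the grasp point.
Start: joints at [-1.305, 0.264, 1.604, -0, 1.274, -0.037], TCP at [0.201, -0.644, 0.239] pointing down, gripper open.
Joint ranges: [-2.63, 2.63], [-0.94, 2.18], [0.31, 2.57], [-1.31, 4.45], [0, 2.66], [-2.55, 2.55]. Speed limits (rad/s): [2.57, 2.57, 3.14, 3.14, 3.14, 3.14].

## Interface

Orientations are given as a rotation vector (axis times angle).
In Python, from cell import manip, inverse_kinematics, cams, order gives the robot as it stands. Calls block until the motion is done:
- manip.move_pose(position, orientation): joint-space move of the TCP to a pose.
- manip.move_linear(position, rate=0.15, rot=None): straight line of the TCP; rot=None keeps the orientation; rate is the mean speed in m/s.
- manip.set_joints(angles): joint-space move.
- manip.set_gripper(opening, force=None): finger opening in m; force is the grip in N (None keeps the last); returns when the fingers have stopped.
- manip.dwell(seconds).
- inverse_kinematics(position, orientation): joint angles nearest the present ones, or None.
- manip.state(): the state.
- cams.capture(name): name is "scene" or "top" or "wrist"; returns a dict with "image" (420x560x3 uint8, blue, green, red), "z_map" (420x560 float32, m along the optical axis (not along the pixel's ray), 0 where there is no reading), "intrinsics" (3x3 intrinsics, pixels), "position" and "orientation" of the camera in the world; the wrist camera has in their place "T_tool_cam" (4x4, takes a point from camera to tool coordinates, whose origin is the TCP and whose axes are the tool frame's). Camera axes: x right, y down, z forward; pixel columns grow to the right and rows downward; lengths in m; the calibration is good to about 2 mm. The wrist camera is an equidistant fisheye: a pixel r from the principal point sees the ray r / f radians off the axis. A picture is of the moment at which its call begins: read the wrist's pose just before it.
A pose or a line that the arm cannot do raises manip.IKError and nothing moves.
- order.close_job(): hands the job in, once; it reports no verdict.
The state is a dict: "clock": time; "joint_pos": joint angles; "joint_velocities": joint speeds; "tau": joint torques, N m; "tool_pos": TCP position; "tcp_rot": TCP orientation; "contact_force": force on the tool from outside, world axes, zero at the start; "moment": the same for the moment, N m; "gripper_width": finger opening in m.
Only numpy, scipy, OpenCV 4.12 (cv2) and the standard library are available. Lean on these libraries where they do the work, as an engineer would, in place of code of your own. Each camera call takes 0.05 s, during which the arm holds its last target. There are 200 camera calls.

## Working session

There is one attempt and no reset: what is moved stays moved. The work goes in short steps, each a Python script; the robot and the scene stay as the last script left them, time stands still between calls to the robot, and variables do not carry over. Pictures are saved under pics/ and viewed, about 8 in all and at most 12, crops included, and the job is handed in when it is done.

```bash
ls; mkdir -p pics
cat > h.py <<'E'
import numpy as np, cv2, pickle
from scipy.spatial.transform import Rotation as R
def cloud(c):
    K=c["intrinsics"];z=c["z_map"];v,u=np.indices(z.shape)
    P=np.stack([(u-K[0,2])/K[0,0]*z,(v-K[1,2])/K[1,1]*z,z],-1)
    o=np.array(c["orientation"],float)
    M=o if o.shape==(3,3) else R.from_rotvec(o).as_matrix()
    W=P@M.T+np.array(c["position"]); W[z<=0]=np.nan
    return W
E
python3 - <<'E'
from cell import manip,cams
from h import *
ims=[]
for n in("scene","top"):
    c=cams.capture(n); pickle.dump(c,open(n+'.pkl','wb')); ims.append(c["image"]); print(n,c["position"],c["orientation"],c["intrinsics"])
    cv2.imwrite(f'pics/{n}0.png',cv2.resize(c["image"],None,fx=1.4,fy=1.4))
s=manip.state();print(s)
E
```

```text
pics
scene [1.73117414 0.22214181 1.20516345] [-1.6268758  -1.89702735  0.8412671 ] [[545.7873238    0.         282.23528579]
 [  0.         545.7873238  201.37764652]
 [  0.           0.           1.        ]]
top [ 0.48482816 -0.00450002  1.20359705] [-2.18732035  2.19072453 -0.07470517] [[474.86017756   0.         280.0406669 ]
 [  0.         474.86017756 210.66079244]
 [  0.           0.           1.        ]]
{'clock': 0.1, 'joint_pos': array([-1.30487791e+00,  2.64674564e-01,  1.60525154e+00,  1.04202975e-05,
        1.27370493e+00, -3.69205023e-02]), 'joint_velocities': array([-0.00076198, -0.00435249, -0.00309924,  0.00180587,  0.00034253,
       -0.00039395]), 'tau': array([-1.95784028e-04, -5.03621650e+01, -3.58071613e+01,  7.30260951e-02,
        2.32869212e-02, -4.96810674e-05]), 'tool_pos': array([ 0.20112269, -0.64365689,  0.23750709]), 'tcp_rot': array([ 2.05898883,  0.3163183 , -2.05945332]), 'contact_force': array([-0.08675426,  0.45046962, -0.05183205]), 'moment': array([-0.05193819, -0.02479679,  0.00278054]), 'gripper_width': 0.08806490143380974}
```

View pics/scene0.png

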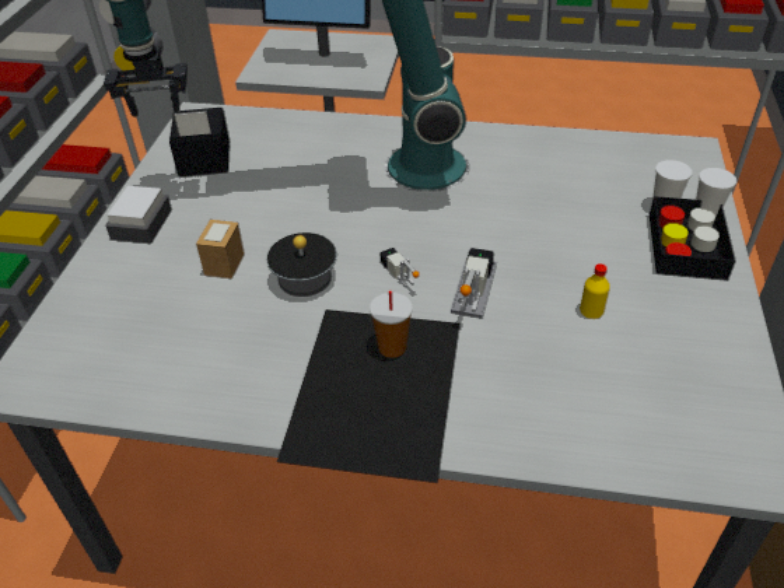

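View pics/top0.png

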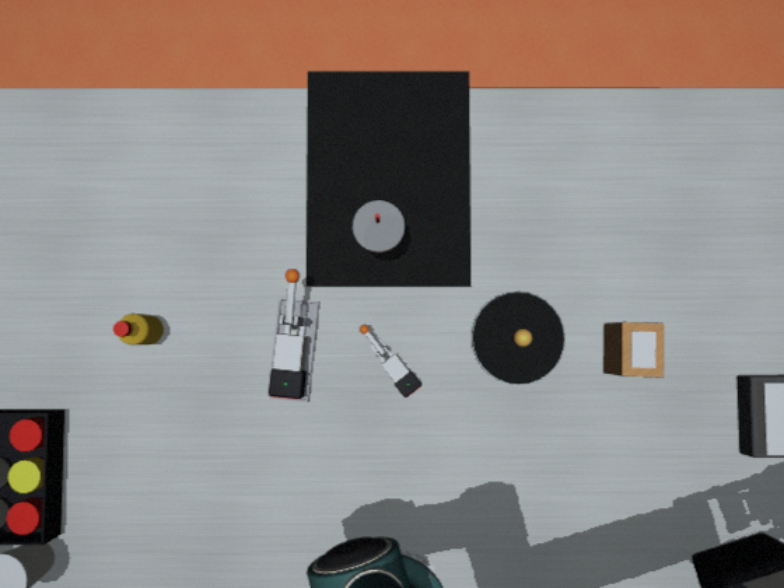

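The scanners that could be confused are the large one in the tray at top (288,350) and the small one at (395,365). I choose the large one, in the tray. The stand is at (520,338). The next step measures both and takes a close crop.

```bash
cat > m.py <<'E'
from h import *
T=pickle.load(open('top.pkl','rb'));S=pickle.load(open('scene.pkl','rb'))
for n,c in(("top",T),("scene",S)):
    W=cloud(c);hsv=cv2.cvtColor(c["image"],cv2.COLOR_BGR2HSV)
    H,Sa,V=[hsv[...,i].astype(int) for i in range(3)]
    X,Y,Z=W[...,0],W[...,1],W[...,2]
    def cc(name,m,mn=6):
        k,l,st,ce=cv2.connectedComponentsWithStats(m.astype(np.uint8))
        for i in range(1,k):
            if st[i,4]>=mn:
                p=W[l==i];print(n,name,st[i,4],'px',(ce[i]*1.4).round(),'mean',np.nanmean(p,0).round(4),'min',np.nanmin(p,0).round(4),'max',np.nanmax(p,0).round(4))
    tab=(X>.25)&(X<.9)&(abs(Y)<.7)
    cc('orange',tab&(H>5)&(H<16)&(Sa>200)&(V>120)&(Z>.03))
    cc('brass',tab&(H>15)&(H<30)&(Sa>100)&(V>80)&(Z>.03)&(Y<-.1))
    cc('disc',tab&(V<70)&(Z>.04)&(Z<.1)&(Y<-.15),100)
    cc('white',tab&(Sa<40)&(V>150)&(Z>.04)&(Z<.09)&(Y>0)&(X<.62),15)
    sc=(X>.35)&(X<.72)&(Y>.1)&(Y<.27)&(Z>.055)&(Z<.075)
    cc('blktop',sc&(V>140)&(Sa<50),15)
    cc('nose',(X>.35)&(X<.6)&(Y>.1)&(Y<.27)&(Z>.04)&(Z<.06)&(V<70),15)
c=T["image"][185:295,180:300];cv2.imwrite('pics/crop.png',cv2.resize(c,None,fx=5,fy=5,interpolation=2))
E
python3 m.py
```

```text
top orange 7 px [294. 279.] mean [0.5823 0.1534 0.1167] min [0.581  0.1497 0.1126] max [0.584  0.1578 0.1223]
top brass 573 px [641. 349.] mean [ 0.4677 -0.4197  0.0999] min [ 0.4239 -0.4565  0.0916] max [ 0.5121 -0.3864  0.1057]
top brass 122 px [523. 337.] mean [ 0.4873 -0.2191  0.1209] min [ 0.473 -0.233  0.075] max [ 0.5005 -0.2066  0.1291]
top disc 3093 px [518. 337.] mean [ 0.4869 -0.2209  0.075 ] min [ 0.4111 -0.2971  0.068 ] max [ 0.5631 -0.1505  0.0815]
top disc 281 px [616. 348.] mean [ 0.4678 -0.388   0.0676] min [ 0.4245 -0.3906  0.0403] max [ 0.5111 -0.385   0.0944]
top disc 214 px [754. 408.] mean [ 0.3639 -0.6327  0.0463] min [ 0.2822 -0.6852  0.04  ] max [ 0.4208 -0.6235  0.054 ]
top disc 232 px [761. 418.] mean [ 0.3496 -0.636   0.0586] min [ 0.287  -0.6464  0.0468] max [ 0.4114 -0.632   0.0725]
top white 69 px [376. 344.] mean [0.4758 0.0204 0.0639] min [4.538e-01 2.000e-04 5.910e-02] max [0.4968 0.0386 0.0677]
top white 456 px [288. 352.] mean [0.4628 0.1708 0.0659] min [0.4327 0.1479 0.0589] max [0.4923 0.1957 0.0717]
top blktop 467 px [288. 352.] mean [0.4628 0.1
[... 879 characters left out ...]
.1   ]
scene disc 1157 px [301. 257.] mean [ 0.4948 -0.2196  0.0755] min [ 0.4082 -0.2964  0.0643] max [ 0.5685 -0.1503  0.0963]
scene white 42 px [703. 236.] mean [0.2616 0.6854 0.0471] min [0.25   0.6689 0.0416] max [0.2793 0.6998 0.0539]
scene white 138 px [477. 264.] mean [0.4562 0.1738 0.0666] min [0.4278 0.1501 0.061 ] max [0.4916 0.1952 0.0732]
scene white 24 px [408. 264.] mean [0.4704 0.0194 0.0622] min [4.342e-01 3.000e-04 4.180e-02] max [0.496  0.0355 0.0683]
scene blktop 141 px [477. 264.] mean [0.4562 0.1737 0.0665] min [0.4278 0.1493 0.0596] max [0.4916 0.1952 0.0732]
scene nose 103 px [482. 255.] mean [0.4054 0.1819 0.0522] min [0.3841 0.1492 0.041 ] max [0.4392 0.2046 0.0581]
```

View pics/crop.png

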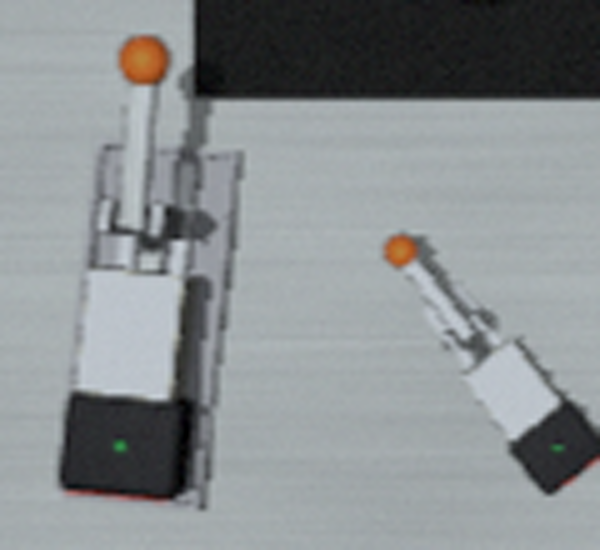

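The crop shows the large scanner at crop (130,330), with its knob at (144,60) and the nose toward the robot. The small decoy is at (520,370). One refinement pass, then I move.

```bash
cat > m2.py <<'E'
from h import *
from scipy.optimize import least_squares
for n in("top","scene"):
    c=pickle.load(open(n+'.pkl','rb'));W=cloud(c);hsv=cv2.cvtColor(c["image"],cv2.COLOR_BGR2HSV).astype(int)
    H,Sa,V=hsv[...,0],hsv[...,1],hsv[...,2];X,Y,Z=W[...,0],W[...,1],W[...,2]
    K=c["intrinsics"];M=R.from_rotvec(c["orientation"]).as_matrix();cp=np.array(c["position"])
    def ray(u,v,z):
        d=M@np.array([(u-K[0,2])/K[0,0],(v-K[1,2])/K[1,1],1]);return cp+d*(z-cp[2])/d[2]
    def sph(name,m,r):
        p=W[m];p=p[~np.isnan(p).any(1)]
        f=least_squares(lambda q:np.linalg.norm(p-q,axis=1)-r,np.nanmedian(p,0)-[0,0,r],loss='soft_l1',f_scale=.002).x
        (u,v),rad=cv2.minEnclosingCircle(np.argwhere(m)[:,::-1].astype(np.float32))
        print(n,name,m.sum(),'fit',f.round(4),'ray',ray(u,v,f[2]).round(4),'px',u,v,rad)
    sph('knob',(X>.55)&(X<.66)&(Y>.12)&(Y<.2)&(Sa>130)&(H<22)&(Z>.07),.012)
    sph('ball',(X>.45)&(X<.53)&(Y<-.17)&(Y>-.27)&(Sa>90)&(V>60)&(H>8)&(H<32)&(Z>.1),.015)
    d=(X>.38)&(X<.6)&(Y<-.12)&(Y>-.32)&(abs(Z-.0755)<.006)&(V<75)
    p=W[d];print('disc z med',np.median(p[:,2]),'fit',[np.median(p[(abs(p[:,0]-.487)<.06)&(abs(p[:,1]+.222)<.06)][:,2])])
    if n=="top":
        (u,v),r=cv2.minEnclosingCircle(np.argwhere(d)[:,::-1].astype(np.float32));print('disc centre',ray(u,v,.0755),r*1.128/K[0,0])
        b=((X>.42)&(X<.50)&(Y>.14)&(Y<.205)&(Z>.056)&(Z<.076)&(V>140)&(Sa<50)).astype(np.uint8)
        b=cv2.morphologyEx(b,cv2.MORPH_OPEN,np.ones((3,3)))
        q=cv2.boxPoints(cv2.minAreaRect(np.argwhere(b)[:,::-1].astype(np.float32)))
        Q=np.array([ray(*a,.066) for a in q]);print('block corners',Q.round(4).tolist(),Q.mean(0).round(4))
    no=(X>.37)&(X<.45)&(Y>.13)&(Y<.22)&(abs(Z-.052)<.006)&(V<75)
    print('nose',np.nanmean(W[no],0))
    for nm,a in(('drink',(X>.53)&(X<.68)&(abs(Y-.02)<.08)&(Z>.1)),):print(nm,np.nanmin(W[a],0),np.nanmax(W[a],0))
E
python3 m2.py
python3 - <<'E'
from cell import *
from h import *
s=manip.state();print(R.from_rotvec(s["tcp_rot"]).as_matrix().round(3))
for sg in(1,-1):
    y=sg*np.array([np.sin(.075),np.cos(.075),0]);x=np.array([0,0,-1.]);m=np.stack([x,y,np.cross(x,y)],1)
    for p in([.59,.155,.1],[.4625,.1706,.03],[.487,-.222,.2]):
        q=inverse_kinematics(p,R.from_matrix(m).as_rotvec());print(sg,None if q is None else np.round(q,2))
E
```

```text
top knob 67 fit [0.5905 0.1569 0.1106] ray [0.5895 0.1586 0.1106] px 208.27777099609375 196.72222900390625 4.611542224884033
top ball 130 fit [ 0.4874 -0.2218  0.1111] ray [ 0.4876 -0.2217  0.1111] px 373.4879455566406 240.65663146972656 6.521191596984863
disc z med 0.07504244564314244 fit [np.float64(0.07508063629590822)]
disc centre [ 0.48684275 -0.22031094  0.0755    ] 0.07783993339810108
block corners [[0.436, 0.1958, 0.066], [0.4948, 0.1898, 0.066], [0.4898, 0.1452, 0.066], [0.431, 0.1513, 0.066]] [0.4629 0.1705 0.066 ]
nose [0.40905375 0.1748251  0.0518373 ]
drink [ 0.62877717 -0.02797827  0.11518345] [0.67997128 0.05738744 0.1740155 ]
scene knob 51 fit [0.5871 0.1589 0.1109] ray [0.588  0.1587 0.1109] px 332.5 207.0 4.031229019165039
scene ball 73 fit [ 0.4862 -0.2205  0.1119] ray [ 0.4859 -0.2206  0.1119] px 214.0 172.5 4.717090606689453
disc z med 0.07565090320402279 fit [np.float64(0.07568046913927373)]
nose [0.40482172 0.18086082 0.05230523]
drink [ 0.62707887 -0.02735145  0.109728  ] [0.67998348 0.0588358  0.17378539]
[[-0.001  0.298 -0.954]
 [ 0.002 -0.954 -0.298]
 [-1.    -0.002 -0.   ]]
1 [ 0.22  0.26  1.88  0.    1.   -1.28]
1 [ 0.3   0.16  2.17  0.    0.82 -1.19]
1 [-0.47  0.03  1.95 -0.    1.17 -1.97]
-1 [ 0.22  0.26  1.88 -0.    1.    1.86]
-1 [ 0.3   0.16  2.17 -0.    0.82  1.95]
-1 [-0.47  0.03  1.95 -0.    1.17  1.17]
```

```bash
cat >> h.py <<'E'
PSI=-0.10
def ori(psi=PSI,sg=1):
    y=sg*np.array([-np.sin(psi),np.cos(psi),0]);x=np.array([0,0,-1.]);return R.from_matrix(np.stack([x,y,np.cross(x,y)],1)).as_rotvec()
def wrist(manip,cams,name):
    s=manip.state();c=cams.capture("wrist");A=np.eye(4);A[:3,:3]=R.from_rotvec(s["tcp_rot"]).as_matrix();A[:3,3]=s["tool_pos"]
    c["A"]=A@c["T_tool_cam"];pickle.dump(c,open(name+'.pkl','wb'));cv2.imwrite(f'pics/{name}.png',c["image"]);return c
def wpt(c,uv,zw):
    """fisheye pixel -> world point on plane z=zw"""
    K=c["intrinsics"];d=np.array([(uv[0]-K[0,2])/K[0,0],(uv[1]-K[1,2])/K[1,1]]);t=np.linalg.norm(d)
    r=c["A"][:3,:3]@np.append(d/max(t,1e-9)*np.sin(t),np.cos(t));o=c["A"][:3,3];return o+r*(zw-o[2])/r[2]
def wpx(c,P):
    p=np.linalg.inv(c["A"])@np.append(P,1);K=c["intrinsics"];t=np.arctan2(np.hypot(p[0],p[1]),p[2]);d=p[:2]/np.hypot(p[0],p[1])*t
    return d*[K[0,0],K[1,1]]+K[:2,2]
E
python3 - <<'E'
from cell import *
from h import *
manip.move_pose([.589,.158,.22],ori())
c=wrist(manip,cams,'w1');print(c["T_tool_cam"].round(3),c["intrinsics"]);s=manip.state();print(s["clock"],s["tool_pos"],s["contact_force"])
print('pred knob',wpx(c,[.589,.158,.111]),'block top',wpx(c,[.4629,.1705,.066]))
E
```

```text
[[-0.001 -0.321  0.947 -0.146]
 [ 1.    -0.001  0.001 -0.001]
 [ 0.001  0.947  0.321 -0.084]
 [ 0.     0.     0.     1.   ]] [[325.1922621    0.         280.03990015]
 [  0.         325.1922621  213.92017159]
 [  0.           0.           1.        ]]
3.275 [0.58925712 0.15728093 0.21997205] [-1.17002519 -0.78094939  0.43714913]
pred knob [281.58953074 210.36217809] block top [280.97766684  60.91989002]
```

View pics/w1.png

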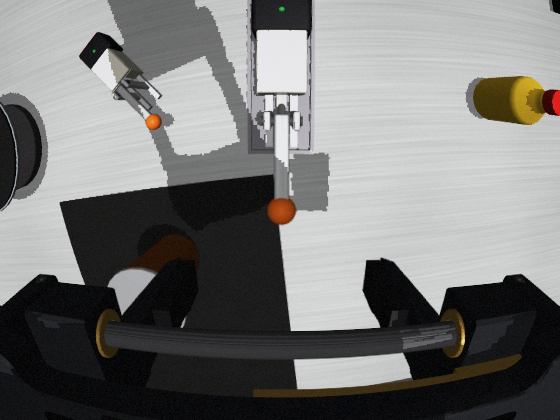

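The knob is at (281,211) against a predicted (282,210), and the block at (282,62) against (281,61), so the positions agree. Now I pinch the knob and raise the handle.

```bash
cat > raise.py <<'E'
from cell import *
from h import *
d=np.array([np.cos(PSI),np.sin(PSI),0]);B=np.array([.4629,.1705,0]);H=B+.055*d+[0,0,.096]
k=lambda t:H+.074*(np.cos(t)*d+np.array([0,0,np.sin(t)]))-[0,0,.019]
manip.set_gripper(.06)
manip.move_linear([.589,.158,.092],rate=.15)
manip.set_gripper(.0,force=8)
s=manip.state();f0=s["contact_force"];print(s["clock"],s["gripper_width"],f0,s["tool_pos"])
for t in np.append(np.arange(.3,1.3,.12),[1.3,1.35,1.4,1.42,1.44,1.46]):
    manip.move_linear(k(t),rate=.08);s=manip.state();f=s["contact_force"]-f0
    print(round(t,2),f.round(2),(s["tool_pos"]-k(t)).round(4))
    if np.linalg.norm(f)>(4 if t>1.25 else 8):break
wrist(manip,cams,'w2')
c=cams.capture("scene");cv2.imwrite('pics/s2.png',cv2.resize(c["image"][140:250,230:400],None,fx=4.5,fy=4.5));print(manip.state()["clock"])
E
python3 raise.py
```

```text
5.5083 0.022327190374934365 [0.52023392 0.47362597 1.07374352] [0.58912789 0.15813794 0.09213458]
0.3 [-2.12 -0.49 -1.09] [-0.0003  0.      0.0003]
0.42 [-0.52 -0.45 -1.3 ] [-0.0001  0.0001  0.0006]
0.54 [-1.46 -0.66 -0.86] [-0.0001  0.0001  0.0006]
0.66 [-0.43 -0.93 -0.92] [-0.0001  0.0001  0.0006]
0.78 [-0.81 -0.14 -0.07] [-0.0001  0.0001  0.0006]
0.9 [ 0.33 -1.64 -0.62] [-0.      0.0001  0.0006]
1.02 [ 0.38 -0.93  0.2 ] [0.0001 0.0001 0.0006]
1.14 [ 0.91 -0.63  2.1 ] [0.0002 0.0001 0.0006]
1.26 [ 0.94 -0.86  4.2 ] [0.0002 0.0002 0.0007]
7.925
```

View pics/s2.png

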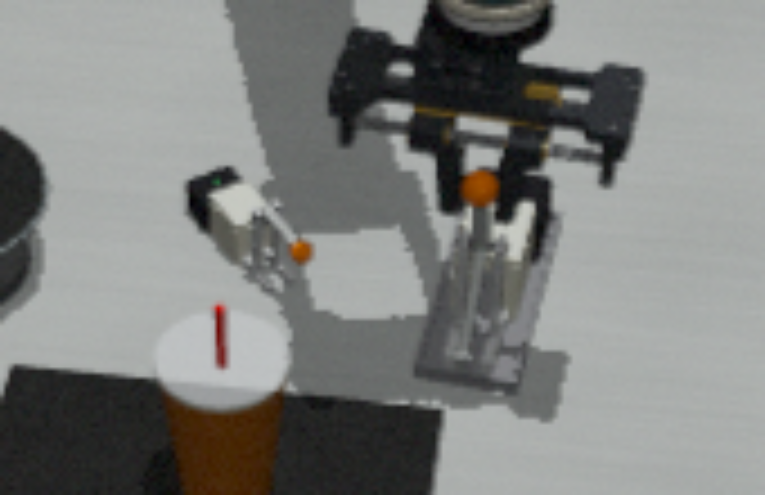

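The knob is at scene crop (480,188) and the handle is almost upright. The +z force says the true arc runs slightly higher, so I continue with radial relief.

```bash
cat > raise2.py <<'E'
from cell import *
from h import *
d=np.array([np.cos(PSI),np.sin(PSI),0]);B=np.array([.4629,.1705,0]);H=B+.055*d+[0,0,.096]
f0=np.array([.52,.47,1.07]);off=np.array([0,0,.001])
k=lambda t:H+.074*(np.cos(t)*d+np.array([0,0,np.sin(t)]))-[0,0,.019]
def favg():
    F=[]
    for _ in range(4): manip.dwell(.02);F.append(manip.state()["contact_force"])
    return np.mean(F,0)-f0
for t in [1.26,1.3,1.34,1.37,1.4,1.42,1.44,1.46,1.48]:
    manip.move_linear(k(t)+off,rate=.05);f=favg()
    print(t,f.round(2),off[2]); off[2]+=np.clip(f[2]/4000,-.0006,.0006)
    if f@d>4.0 or np.linalg.norm(f)>9:break
p=manip.state()["tool_pos"];print('knob rel hinge',((p+[0,0,.019]-H)@d),p[2]+.019-H[2])
c=wrist(manip,cams,'w3');print(manip.state()["clock"])
E
python3 raise2.py
```

```text
1.26 [0.44 0.14 2.35] 0.001
1.3 [-0.37  0.69  0.42] 0.0015877026699524296
1.34 [-0.65  0.47 -1.83] 0.0016915843314320575
1.37 [-0.67  0.84 -1.23] 0.0012334511272861714
1.4 [-0.58  1.04 -0.68] 0.0009254942613418054
1.42 [ 1.66 -0.07 -0.57] 0.0007559762101878569
1.44 [ 3.16 -0.61 -0.6 ] 0.000613249307907533
1.46 [ 2.5  -0.93  0.42] 0.0004639189024253258
1.48 [ 4.12 -0.89  0.54] 0.0005678627326537625
knob rel hinge 0.007052752478826426 0.07451815359201375
10.825
```

```bash
cat > look.py <<'E'
from cell import *
from h import *
p=manip.state()["tool_pos"];d=np.array([np.cos(PSI),np.sin(PSI),0])
manip.move_linear(p+.003*d,rate=.05)
manip.set_gripper(.06);manip.move_linear(p+.003*d+[0,0,.09],rate=.2)
manip.move_linear([.4629,.1705,.24],rate=.2);manip.set_gripper(.088);manip.dwell(.2)
c=wrist(manip,cams,'w4');s=manip.state();print(s["clock"],s["tool_pos"],s["contact_force"])
print('pred block top',wpx(c,[.4629,.1705,.066]),[wpx(c,np.array([.4629,.1705,.066])+a*d*.03+b*.023*np.array([-d[1],d[0],0])).round(1) for a,b in((1,1),(1,-1),(-1,-1),(-1,1))])
E
python3 look.py
```

```text
13.6833 [0.46288094 0.17049603 0.2400467 ] [-0.71644439  0.25116134  0.02177205]
pred block top [280.49471204 190.83544724] [array([302.5, 218.6]), array([258.5, 218.7]), array([257.4, 161.8]), array([303.6, 161.8])]
```

View pics/w4.png

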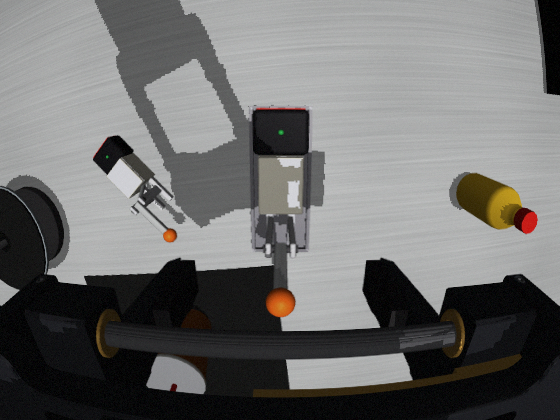

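Run:
```python
from h import *
c=pickle.load(open('w4.pkl','rb'));im=c["image"];g=cv2.cvtColor(im,cv2.COLOR_BGR2GRAY).astype(int)
print('col262-268',[(r,int(g[r,261:268].mean())) for r in range(148,226,2)])
print('rows190-200',[(x,int(g[165:195,x].mean())) for x in range(248,316,2)])
h=cv2.cvtColor(im,cv2.COLOR_BGR2HSV);m=(h[...,0]<16)&(h[...,1]>150)&(h[...,2]>80);m[:280]=0;m[:,:255]=0;m[320:]=0;m[:,310:]=0
(u,v),r=cv2.minEnclosingCircle(np.argwhere(m)[:,::-1].astype(np.float32));print('knob',u,v,r,wpt(c,(u,v),.169))
d=np.array([np.cos(PSI),np.sin(PSI),0]);n=np.array([-d[1],d[0],0])
for uv in((264,155.5),(264,214),(257,180),(303,180)):
    q=wpt(c,uv,.066)-[.4629,.1705,.066];print(uv,'x',q@d,'y',q@n)
# depth of knob and block
K=c["intrinsics"];z=c["z_map"]
def P(u,v):
    a=np.array([(u-K[0,2])/K[0,0],(v-K[1,2])/K[1,1]]);t=np.linalg.norm(a);r=np.append(a/t*np.tan(t),1);return (c["A"]@np.append(r*z[int(v),int(u)],1))[:3].round(4)
print(P(281,303),P(275,180),P(281,125))
cv2.imwrite('pics/w4c.png',cv2.resize(im[90:320,220:340],None,fx=2.5,fy=2.5,interpolation=2))
```

```text
col262-268 [(148, 11), (150, 14), (152, 7), (154, 13), (156, 72), (158, 123), (160, 136), (162, 136), (164, 137), (166, 136), (168, 135), (170, 134), (172, 135), (174, 136), (176, 137), (178, 135), (180, 135), (182, 135), (184, 133), (186, 134), (188, 134), (190, 134), (192, 133), (194, 134), (196, 132), (198, 132), (200, 133), (202, 134), (204, 133), (206, 133), (208, 131), (210, 132), (212, 133), (214, 119), (216, 86), (218, 73), (220, 72), (222, 74), (224, 70)]
rows190-200 [(248, 98), (250, 73), (252, 64), (254, 61), (256, 67), (258, 87), (260, 136), (262, 135), (264, 135), (266, 134), (268, 135), (270, 135), (272, 134), (274, 135), (276, 135), (278, 135), (280, 134), (282, 136), (284, 138), (286, 139), (288, 157), (290, 171), (292, 170), (294, 175), (296, 173), (298, 164), (300, 136), (302, 114), (304, 65), (306, 63), (308, 62), (310, 72), (312, 99), (314, 99)]
knob 280.1153869628906 302.9615478515625 14.43880844116211 [0.52746544 0.16345962 0.169     ]
(264, 155.5) x -0.03631095560686847 y -0.016314003010038648
(264, 214) x 0.02482960421069951 y -0.017154514958053306
(257, 180) x -0.01137468915858574 y -0.023686316674651972
(303, 180) x -0.011329417705990448 y 0.022701488213541503
[0.5205 0.1648 0.1794] [0.4511 0.1661 0.066 ] [0.3974 0.1776 0.0535]
```

View pics/w4c.png

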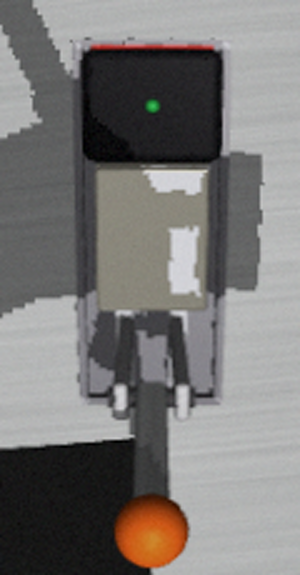

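The scanner slid about 5.8 mm toward −x while I pushed the stop, and it is still inside the tray at yaw −0.10. My 3 mm relief may also have let the handle drop to about 1.36 rad. A gentle nudge in −x brings it back to the stop, and then I grip the block.

```bash
cat > nudge.py <<'E'
from cell import *
from h import *
d=np.array([np.cos(PSI),np.sin(PSI),0]);B=np.array([.4572,.1707,0])
P=lambda a,z:B+a*d+[0,0,z]
manip.set_gripper(0);manip.move_linear(P(.115,.24),rate=.25);manip.move_linear(P(.115,.15),rate=.25);manip.dwell(.15)
def fa():
    F=[]
    for _ in range(5): manip.dwell(.02);F.append(manip.state()["contact_force"])
    return np.mean(F,0)
f0=fa()
for a in np.arange(.102,.074,-.001):
    manip.move_linear(P(a,.15),rate=.05);f=(fa()-f0)@d
    print(round(a,3),round(f,2),end='; ')
    if f>2.2:break
manip.move_linear(P(.115,.15),rate=.1);manip.move_linear(P(.115,.25),rate=.25);manip.set_gripper(.088)
manip.move_linear(P(0,.24),rate=.25);manip.dwell(.1)
c=wrist(manip,cams,'w5');print(manip.state()["clock"])
im=c["image"];g=cv2.cvtColor(im,cv2.COLOR_BGR2GRAY).astype(float)
pr=cv2.GaussianBlur(g[:,261:268].mean(1)[:,None],(1,5),0).ravel();dg=np.gradient(pr)
t=140+np.argmax(dg[140:180]);b=195+np.argmin(dg[195:235])
h=cv2.cvtColor(im,cv2.COLOR_BGR2HSV);m=(h[...,0]<16)&(h[...,1]>150)&(h[...,2]>80);m[:280]=0;m[:,:255]=0;m[330:]=0;m[:,310:]=0
(u,v),r=cv2.minEnclosingCircle(np.argwhere(m)[:,::-1].astype(np.float32))
print(t,b,[(wpt(c,(264,q),.066)-B)@d for q in(t,b)],'knob',u,v,(wpt(c,(u,v),.169)-B)@d)
E
python3 nudge.py
```

```text
0.102 0.3; 0.101 -0.29; 0.1 0.09; 0.099 -0.17; 0.098 0.03; 0.097 0.07; 0.096 -0.1; 0.095 -0.35; 0.094 -0.52; 0.093 -0.37; 0.092 0.19; 0.091 -0.11; 0.09 0.33; 0.089 1.11; 0.088 3.02; 24.5167
159 217 [np.float64(-0.030712401472572762), np.float64(0.03035328772420779)] knob 280.216552734375 305.0318603515625 0.06931592342140903
```

```bash
cat > grip.py <<'E'
from cell import *
from h import *
d=np.array([np.cos(PSI),np.sin(PSI),0]);B=np.array([.4572,.1707,0])-.0002*d
g=B-.002*d
f0=manip.state()["contact_force"]
manip.move_linear(g+[0,0,.023],rate=.18)
manip.set_gripper(.0,force=50);s=manip.state();print(s["gripper_width"],s["contact_force"]-f0,s["tool_pos"])
manip.move_linear(g+[0,0,.20],rate=.18)
st=np.array([.487,-.2213,0])-.002*d
manip.move_linear(st+[0,.14,.20],rate=.25);manip.dwell(.15)
c=wrist(manip,cams,'w6');s=manip.state();print(s["clock"],s["gripper_width"],s["contact_force"]-f0,s["contact_force"])
im=c["image"];print('pred ball',wpx(c,[.487,-.2213,.1113]))
h=cv2.cvtColor(im,cv2.COLOR_BGR2HSV);m=((h[...,0]>10)&(h[...,0]<32)&(h[...,1]>90)&(h[...,2]>50)).astype(np.uint8)
k,l,stt,ce=cv2.connectedComponentsWithStats(m)
for i in range(1,k):
    if stt[i,4]>25:
        (u,v),r=cv2.minEnclosingCircle(np.argwhere(l==i)[:,::-1].astype(np.float32));print(stt[i],(u,v),r,wpt(c,(u,v),.1113))
E
python3 grip.py
```

```text
0.04589310015480589 [-0.48032672  0.90231452  1.41040451] [0.45506417 0.17109546 0.02310081]
29.0833 0.04534929816195384 [-0.336473   -0.76894625 -6.31621497] [-0.33974439 -0.51491795 -6.40507729]
pred ball [116.47562482 236.49427025]
[   0  169   57   94 3963] (21.0, 215.0) 50.56688690185547 [ 0.45657439 -0.33204692  0.1113    ]
[401 199  14  15 150] (407.3999938964844, 206.39999389648438) 7.424387454986572 [0.48440147 0.02157497 0.1113    ]
[100 219  34  35 945] (116.625, 236.0) 17.618005752563477 [ 0.48656351 -0.22101073  0.1113    ]
[164 315  18  52 510] (173.0, 340.5) 25.675962448120117 [ 0.59989743 -0.1967764   0.1113    ]
[378 315  19  52 516] (387.0, 340.5) 25.675962448120117 [0.62079124 0.01097082 0.1113    ]
[ 171  366  302   31 2747] (321.5, 382.5) 150.68687438964844 [ 0.67017656 -0.05528239  0.1113    ]
```

View pics/w6.png

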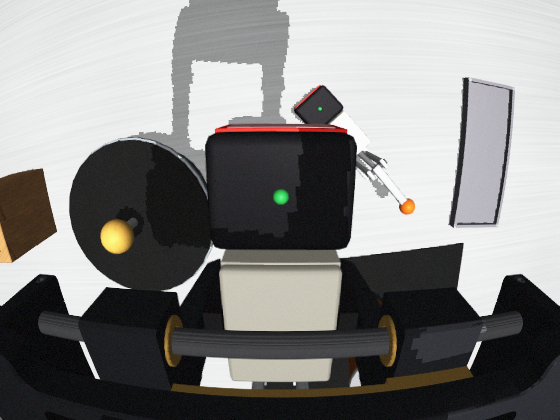

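The ball is at (116.6,236.0) against a predicted (116.5,236.5), giving world (0.4866,−0.2210). The scanner is held upright and weighs about 6.4 N. Now the guarded descent.

```bash
cat > seat.py <<'E'
from cell import *
from h import *
d=np.array([np.cos(PSI),np.sin(PSI),0]);st=np.array([.4867,-.2211,0])-.002*d
go=lambda u,r:manip.move_linear(st+[0,0,u+.0171],rate=r)
go(.18,.25);go(.135,.15);manip.dwell(.1)
def fa(n=3):
    F=[]
    for _ in range(n): manip.dwell(.015);F.append(manip.state()["contact_force"])
    return np.mean(F,0)
f0=fa(6);print('air',f0.round(2),manip.state()["clock"])
u=.135;snap=False;pk=0
while u>.0735:
    u-=.003 if u>.096 else (.001 if u>.0905 else (.0005 if u>.079 else .00025))
    go(u,.05 if u>.096 else .03);f=fa(2 if u>.096 else 3)-f0
    print(f'{u*1e3:.2f}:{f[2]:.1f}({f[0]:.1f},{f[1]:.1f})',end=' ')
    pk=max(pk,f[2])
    if u>.0925 and (f[2]>6 or np.hypot(*f[:2])>6):print('early contact');break
    if f[2]>23:print('limit');break
    if u<.0785 and f[2]>13:print('home?');break
s=manip.state();print(s["clock"],s["tool_pos"],s["gripper_width"],pk)
E
python3 seat.py
```

```text
air [-0.01  0.13 -6.02] 30.4417
132.00:-0.1(0.3,-0.3) 129.00:-1.3(-0.3,0.3) 126.00:0.1(-0.2,-0.5) 123.00:-0.2(0.5,-0.1) 120.00:-0.3(0.2,-0.4) 117.00:-0.4(-0.4,-0.3) 114.00:-0.3(0.3,-0.3) 111.00:-0.4(0.3,0.2) 108.00:-0.2(-0.3,0.1) 105.00:-1.0(-0.1,0.6) 102.00:-0.5(0.1,-0.2) 99.00:-0.2(0.2,0.0) 96.00:-0.5(-0.2,0.2) 95.00:0.0(0.2,-0.5) 94.00:-0.1(-0.1,-0.2) 93.00:0.3(-0.5,0.1) 92.00:0.1(-0.1,-0.4) 91.00:0.2(0.1,-0.0) 90.00:-0.2(0.6,0.9) 89.50:1.1(-0.0,1.7) 89.00:3.4(-0.2,2.0) 88.50:4.4(0.1,2.0) 88.00:6.4(-0.5,3.0) 87.50:6.8(-0.6,3.5) 87.00:8.3(-0.5,3.8) 86.50:9.8(-0.8,4.0) 86.00:10.0(-0.9,3.6) 85.50:10.5(-0.4,4.2) 85.00:10.2(-0.2,3.8) 84.50:6.9(2.8,3.7) 84.00:7.5(3.3,3.5) 83.50:8.9(3.0,3.9) 83.00:8.8(3.1,3.8) 82.50:8.2(3.0,4.0) 82.00:8.2(4.4,3.9) 81.50:6.3(4.4,3.3) 81.00:6.1(4.8,4.3) 80.50:3.5(5.6,3.1) 80.00:2.5(6.4,2.8) 79.50:1.7(6.7,2.3) 79.00:0.5(6.6,2.4) 78.75:-0.2(7.3,3.0) 78.50:-3.4(2.4,0.9) 78.25:-9.1(-3.5,-0.1) 78.00:-9.9(-5.8,-0.6) 77.75:-7.7(-5.9,0.1) 77.50:-7.3(-7.2,-0.1) 77.25:-5.9(-6.9,0.2) 77.00:-10.9(-5.3,-0.5) 76.75:-9.6(-6.1,0.3) 76.50:-7.7(-6.4,0.2) 76.25:-7.0(-6.7,0.8) 76.00:-11.0(-3.5,0.4) 75.75:-10.7(-5.1,0.4) 75.50:-11.0(-1.3,1.9) 75.25:-9.3(-0.9,2.1) 75.00:-6.5(0.4,4.0) 74.75:-3.8(0.4,5.1) 74.50:-3.1(-0.4,4.9) 74.25:-3.3(0.0,4.3) 74.00:0.0(-0.8,5.4) 73.75:1.8(-0.5,5.6) 73.50:2.8(-0.9,5.1) 49.1417 [ 0.48520376 -0.22106229  0.09146375] 0.045735732859349815 10.466859736639725
```

It snapped down past the rollers. The clock is at 49 s, so I finish pushing in a few steps, release, and look from above the knob.

```bash
cat > seat2.py <<'E'
from cell import *
from h import *
d=np.array([np.cos(PSI),np.sin(PSI),0]);st=np.array([.4867,-.2211,0])-.002*d
f0z=-6.02
for u in(.0732,.0729,.0726,.0723,.072,.0717,.0714,.0711):
    manip.move_linear(st+[0,0,u+.0171],rate=.05);manip.dwell(.02);f=manip.state()["contact_force"];print(u,f.round(1),end=' ')
    if f[2]-f0z>15:break
print(manip.state()["tool_pos"],manip.state()["clock"])
manip.set_gripper(.075);p=manip.state()["tool_pos"]
manip.move_linear([p[0],p[1],.30],rate=.3)
manip.move_linear(np.array([.4867,-.2211,.30])+.0676*d,rate=.3)
c=wrist(manip,cams,'w7');s=manip.state();print(s["clock"],s["contact_force"])
print('pred knob',wpx(c,np.array([.4867,-.2211,.238])+.0676*d),'block',[wpx(c,np.array([.4867,-.2211,.1355])+a*d) for a in(-.03,.03)])
E
python3 seat2.py
```

```text
0.0732 [-1.4  6.5 -2. ] 0.0729 [-1.7  6.9 -0.7] 0.0726 [-2.4  6.4  1.4] 0.0723 [-2.4  6.4  1.5] 0.072 [-3.8  7.3  3.5] 0.0717 [-4.4  8.5  5.6] 0.0714 [-4.3  7.   6.1] 0.0711 [-5.2  7.8  8.7] [ 0.48533139 -0.22111861  0.09099809] 51.275
53.1667 [-1.00300971  0.0685557  -0.16499051]
pred knob [279.79427718 235.90994729] block [array([279.51367158,  94.94442535]), array([279.52533597, 158.1354105 ])]
```

View pics/w7.png

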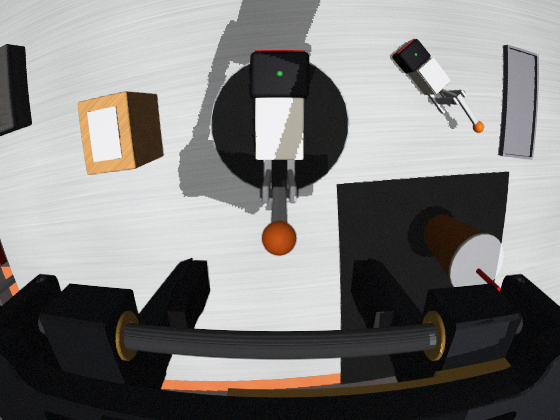

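Run:
```python
from h import *
c=pickle.load(open('w7.pkl','rb'));K=c["intrinsics"];z=c["z_map"]
v,u=np.indices(z.shape);a=np.stack([(u-K[0,2])/K[0,0],(v-K[1,2])/K[1,1]],-1);t=np.linalg.norm(a,axis=-1,keepdims=True)
r=np.concatenate([a/np.maximum(t,1e-9)*np.tan(t),np.ones_like(t)],-1)*z[...,None]
W=r@c["A"][:3,:3].T+c["A"][:3,3]
d=np.array([np.cos(PSI),np.sin(PSI),0]);n=np.array([-d[1],d[0],0]);O=np.array([.4867,-.2211,0])
def fit(nm,m):
    p=W[m]-O;A=np.c_[p@d,p@n,np.ones(len(p))];s=np.linalg.lstsq(A,p[:,2],rcond=None)[0];print(nm,len(p),'slopes',s[:2].round(4),'z0',s[2].round(4),'med',np.median(p[:,2]).round(4),'mean xy',(p@d).mean().round(4),(p@n).mean().round(4))
m=np.zeros(z.shape,bool);m[102:154,260:300]=1;fit('block',m)
m=np.zeros(z.shape,bool);m[60:90,257:302]=1;fit('nose',m)
m=np.zeros(z.shape,bool);m[105:150,222:245]=1;m[105:150,315:338]=1;fit('disc',m)
h=cv2.cvtColor(c["image"],cv2.COLOR_BGR2HSV);m=(h[...,0]<16)&(h[...,1]>150)&(h[...,2]>60);m[:215]=0;m[262:]=0;m[:,:255]=0;m[:,305:]=0
(uu,vv),rr=cv2.minEnclosingCircle(np.argwhere(m)[:,::-1].astype(np.float32));q=wpt(c,(uu,vv),.238)-O;print('knob',uu,vv,rr,q@d,q@n,'top z',np.nanmin(W[m][:,2]),np.percentile(W[m][:,2],95))
```

```text
block 2080 slopes [-0.1088 -0.0061] z0 0.1354 med 0.134 mean xy 0.0008 -0.0
nose 1350 slopes [ 0.9948 -0.0015] z0 0.1731 med 0.12 mean xy -0.051 -0.0005
disc 2070 slopes [-0.1629  0.0013] z0 0.0764 med 0.074 mean xy 0.0027 0.0
knob 278.5 237.6212158203125 16.985815048217773 0.06885688591795806 -0.0008804045464368681 top z 0.2352682638827548 0.24888358794743196
```

The block sits about 59 mm above the disc face against 60 mm for home, and the knob is within 1.5 mm of prediction. The seat looks home, so I pinch the knob and swing it down.

```bash
cat > lock.py <<'E'
from cell import *
from h import *
d=np.array([np.cos(PSI),np.sin(PSI),0]);n=np.array([-d[1],d[0],0])
H=np.array([.4867,-.2211,.1655])+.0558*d-.0005*n;off=np.zeros(3)
k=lambda t:H+.074*(np.cos(t)*d+np.array([0,0,np.sin(t)]))-[0,0,.019]
f0=manip.state()["contact_force"]
manip.set_gripper(.05);manip.move_linear(k(1.4),rate=.2);manip.set_gripper(0,force=10)
s=manip.state();print(s["gripper_width"],(s["contact_force"]-f0).round(1),s["clock"])
for t in [1.2,1.0,.8,.6,.4,.25,.12,.05,0,-.02,-.04,-.06,-.08,-.1,-.12]:
    manip.move_linear(k(t)+off,rate=.1);s=manip.state();f=s["contact_force"]-f0
    e=d*np.cos(t)+np.array([0,0,np.sin(t)]);fr=f@e;off=off+np.clip(fr/5000,-.0006,.0006)*e
    q=s["tool_pos"]+[0,0,.019]-H;print(t,f.round(1),'act',round(float(np.arctan2(q[2],q@d)),3),end='; ')
    if f[2]>(7.5 if t<.1 else 9) or s["clock"]>62:break
c=cams.capture("scene");cv2.imwrite('pics/s8.png',cv2.resize(c["image"][130:250,150:320],None,fx=4,fy=4,interpolation=2));print(manip.state()["clock"])
E
python3 lock.py
```

```text
0.022805586318461517 [1.  1.  3.6] 54.7833
1.2 [4.  0.7 4.6] act 1.186; 1.0 [3.8 0.1 3.2] act 0.995; 0.8 [5.3 0.3 3.1] act 0.795; 0.6 [4.4 0.7 1.1] act 0.596; 0.4 [ 2.7 -0.6 -0.7] act 0.398; 0.25 [ 0.3  0.3 -1.2] act 0.256; 0.12 [-1.4 -1.7 -1.3] act 0.134; 0.05 [-1.9 -0.6 -1.4] act 0.071; 0 [-1.8 -0.4 -1. ] act 0.024; -0.02 [-2.1  0.5  1.5] act 0.013; -0.04 [-1.9 -0.3  5. ] act 0.006; -0.06 [-2.9  0.9  8.3] act -0.001; 58.0917
```

View pics/s8.png

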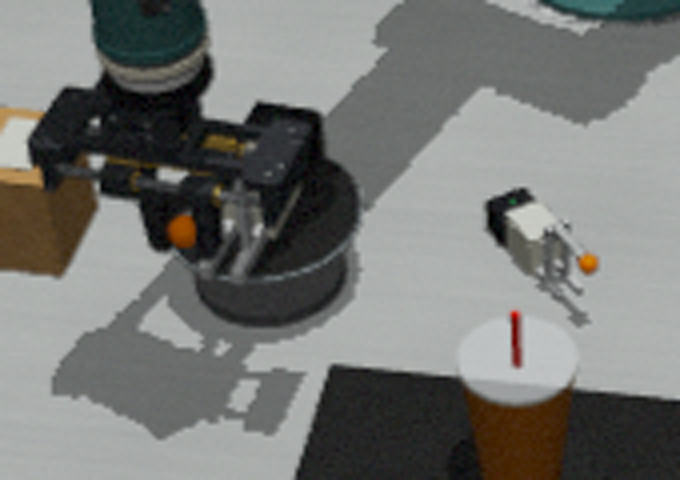

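The knob is down at crop (183,232), and the stop was met at about 0.0 rad with 8 N. I release, back off and verify from all cameras.

Run:
```python
from cell import *
from h import *
manip.set_gripper(.05);p=manip.state()["tool_pos"];manip.move_linear(p+[0,0,.10],rate=.25)
d=np.array([np.cos(PSI),np.sin(PSI),0]);n=np.array([-d[1],d[0],0])
c=wrist(manip,cams,'w9')
manip.move_linear(p+[-.03,.22,.13],rate=.35)
for k in("top","scene"):pickle.dump(cams.capture(k),open(k+'9.pkl','wb'))
s=manip.state();print(s["clock"],s["contact_force"])
out=[]
from scipy.optimize import least_squares
O=np.array([.4867,-.2211,0])
for k in("top","scene"):
    c=pickle.load(open(k+'9.pkl','rb'));W=cloud(c);q=cv2.cvtColor(c["image"],cv2.COLOR_BGR2HSV).astype(int)
    X,Y,Z=W[...,0]-O[0],W[...,1]-O[1],W[...,2];a=X*d[0]+Y*d[1];b=X*n[0]+Y*n[1]
    blk=(abs(a)<.02)&(abs(b)<.015)&(Z>.1);ns=(a>-.07)&(a<-.04)&(abs(b)<.02)&(Z>.09)
    ds=(np.hypot(X,Y)<.072)&(abs(b)>.035)&(Z>.05)&(Z<.1)
    P=np.c_[a[blk],b[blk],np.ones(blk.sum())];print(k,'block z',np.median(Z[blk]),'slopes',np.linalg.lstsq(P,Z[blk],rcond=None)[0].round(4),'nose',np.median(Z[ns]),'disc',np.median(Z[ds]),ds.sum())
    m=(q[...,0]<20)&(q[...,1]>140)&(a>.08)&(a<.16)&(abs(b)<.03)&(Z>.12)
    pt=W[m];f=least_squares(lambda x:np.linalg.norm(pt-x,axis=1)-.012,pt.mean(0)-[0,0,.01],loss='soft_l1',f_scale=.002).x-O
    print(' knob',m.sum(),f@d,f@n,f[2])
    im=c["image"];im=im[170:290,310:480] if k=="top" else im[130:250,150:320]
    out.append(cv2.resize(im,(480,340),interpolation=2)[:, :395])
cv2.imwrite('pics/fin.png',np.hstack(out))
```

```text
60.1583 [-0.24113257 -0.61210525  0.30435776]
top block z 0.13396572184650113 slopes [0.0149 0.0027 0.134 ] nose 0.12012189022289887 disc 0.07414722403415652 1129
 knob 72 0.13168777912271615 -0.0014215169830484988 0.16424229907164248
scene block z 0.1344575932519234 slopes [ 0.0056 -0.0041  0.1342] nose 0.12132087853975981 disc 0.07499867727796161 277
 knob 53 0.13071998476962476 -0.0009564217844725477 0.16544693535870217
```

View pics/fin.png

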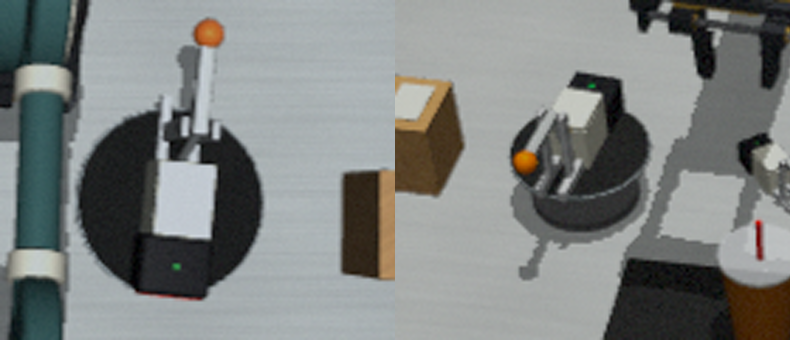

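Both cameras show the block top 59.5–59.8 mm above the disc face and level, and the knob 30–31 mm above the block top (30 mm is fully down). The carton and the drink are undisturbed in these views, and the gripper touches nothing. Handing in.

```bash
python3 -c "
from cell import *
order.close_job();print(manip.state()['clock'])"
```

```text
the job is handed in; nothing more can be done
the job is handed in; nothing more can be done
```

The scanner is back on its ball stand with the handle locked down. I handed the job in at about 60 s, under the 72 s limit. The handle was raised to its stop in the tray, the scanner was pushed home with the handle up, and then the handle was pressed down and released.

**Last checks:**
- **Seat:** both fixed cameras put the block top 59.5–59.8 mm above the disc (60 mm is home), level within about 1°.
- **Handle:** the knob is 30–31 mm above the block top, which is 0 to 0.015 rad from fully down. It met its stop at about 8 N.
- **Forces:** the highest vertical push I read was about 15 N, though readings were only taken between steps.
- **Bystanders:** the carton and drink looked undisturbed at the end. The sauce bottle was not in the final crops, and the arm never worked near it.

**What went less cleanly:**
- **Tray:** the scanner slid about 6 mm in the tray while I pushed the handle to its stop. When I then eased off, the handle fell back slightly, so I nudged it up again before lifting.
- **Forces while seating:** I read up to about 9 N sideways. Around the snap the force also turned to an 11 N downward pull on the gripper, so the scanner may have shifted in the grip.
- **Depth check:** one slope check from the wrist camera's depth map was implausible even for the disc. I relied on the fixed cameras instead.

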